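Clear the magnifier and point out the smaller cone

ROBOT

A 6-joint arm with a two-finger parallel gripper is mounted at the origin on the work surface. World frame = base frame: x ahead of the robot, y to its left, z up, the work surface at z = 0. Lengths are in m, angles in rad, forces in N, time in s.
With the tool pointing down it reaches from about 0.4 to 0.825 m from the base axis. Payload 7 kg.
Tool frame: the origin (TCP) lies between the finger pads; the fingertips stand 11 mm ahead of it and the grasp point (between the pads) lies 8 mm behind it; x points along the fingers, z is the direction in which the jaws open and shut, and the axes are right-handed (so a half turn about x gives the same grasp; the last joint's range is limited). The gripper opens to 88 mm and grips with 3 to 60 N. Pads are 19 mm wide; open, the fingers measure 130 mm over their backs; the gripper's body (78 mm by 193 mm) begins 47 mm behind the grasp point.
Start: joints at [-0.97, 0.359, 0.012, 0, -1.224, -0.288], TCP at [0.208, -0.642, 0.238] pointing down, gripper open.
Joint ranges: [-3.07, 3.07], [-1.43, 2.12], [-1.02, 1.25], [-3.03, 1.67], [-3.05, -0], [-3.03, 3.03]. Speed limits (rad/s): [2.39, 2.39, 3.01, 3.14, 3.14, 3.14].

INTERFACE

Orientations are given as [roll, pitch, yaw] about the fixed x, y, z axes, in that order (R = Rz(yaw) Ry(pitch) Rx(roll)).
In Python, from station import arm gives the robot as it stands.
- The arm moves only by the tool jog_arm, never from a script. Its argument "motion" is a list of rows, each an object of numbers: "dx", "dy", "dz": the shift along the tool's x, y, z in m; "twist": the turn about the tool's x in degrees. In form: [{"dx": .., "dy": .., "dz": .., "twist": ..}, ...]. A call has 1 to 20 rows; each row is the pose to reach, as a shift and turn from the pose commanded when the call began, along the tool's axes at that moment; what a row does not reach only later rows make up. A row lasts 1/12 s, in which the tool goes at most 41.7 mm and 7.16 degrees, less where a joint would pass 70% of its speed; a pose out of reach is approached as far as the arm can. A call with a gripper value outside its range is refused whole. "gripper" is the finger opening in m, from 0 to 0.0876, set as the call begins (left out, the last holds). The fingers move at their own pace and stop on an object; "newtons" is the grip in N (left out, the last holds). Time passes only in rows, so rows that repeat a pose let the fingers close. It gives the time, the measured TCP pose, the force and the opening at its end, in the units of the state.
- arm.get_state(): the state, without advancing time (a new reading comes with each control period).
- arm.grab_frame(name): name is "scene" or "top" or "wrist"; returns the picture (400x640x3 uint8, red, green, blue); there is no depth.
- arm.camera_model(name): a dict with "camera_matrix" (3x3 intrinsics, pixels), "eye" and "attitude" of the camera in the world. Camera axes: x right, y down, z forward; pixel columns grow to the right and rows downward; lengths in m; the calibration is good to about 2 mm. A picture is of the moment at which its call begins: read the wrist's pose just before it. camera_model takes no time and is no camera call; for the wrist camera it gives the pose at the moment of the call.
- arm.job_done(): hands the job in, once; it reports no verdict.
The state is a dict: "t": time; "q": joint angles; "qd": joint speeds; "joint_efforts": joint torques, N m; "eef_pos": TCP position; "ee_rot": TCP orientation; "force": force on the tool from outside, world axes, zero at the start; "moment": the same for the moment, N m; "width": finger opening in m.
Only numpy, scipy, OpenCV 4.12 (cv2) and the standard library are available. Lean on these libraries where they do the work, as an engineer would, in place of code of your own. Each camera call takes 0.05 s, during which the arm holds its last target.

TASK

A trainee at the specimen tray needs to see which specimen comes next. Gently swing the bench magnifier by its ring frame or arm, pushing with the fingers without gripping it or touching its glass, sideways to the side where the wash bottle is not, until no part of it hangs over the tray. Then, with the fingers pointing straight down, point out the smaller of the two conifer cones: hold the fingertips about two centimetres above the middle of it for two seconds, touching nothing in the tray and pointing at none of the other specimens; leave everything else where it stands.

Things in the scene. Friction and masses are not known exactly. Their poses are not given: they have to be found in the camera images.
- tray: shallow open white plastic tray, fixed to the table, 210 x 210 mm outside, walls 4 mm thick and 12 mm high, floor about 4 mm thick. Origin at the centre of its underside on the table; x points away from the robot, y to the robot's left, turned with the tray. Four clear dishes stand in it two by two, about 96 mm apart, 48 mm from the middle lines; which specimen is in which dish varies
- magnifier_stand: fixed stand of the bench magnifier behind the tray: cream round foot 140 mm across, steel pillar; the swing arm turns on it. Origin on the table on the pillar's axis, which is the upright swing axis. Highest point of the arm's swivel 209 mm above the table
- magnifier (a joint): angle of the magnifier about the pillar, rad: near 0 the arm points from the pillar towards the robot, with the lens over the tray; positive when the lens has swung to the robot's right (-y), negative to its left (+y); stops at -1.35 and 1.35. Friction of about 0.6 N m holds it wherever it is left; a push of 2 to 4 N on the ring moves it; a slow push is wanted, a knock of 30 N is too much
- lens_center (a point): centre of the magnifier's lens, 175 mm above the table and 240 mm from the pillar axis. The lens (glass, 114 mm across) lies level in a cream ring frame 140 mm in outer diameter, 30 mm high (160 to 190 mm above the table); a flat steel arm 20 mm wide at the same height joins the ring to the pillar. The ring can be pushed from beside it on its outer wall
- small_cone: the smaller conifer cone, lying on its side in one of the dishes, 46 mm long (and a 6 mm stalk), 28 mm thick, brown. Origin at the centre of its underside; x along its length, towards the thin end
- small_cone_top (a point): top of the smaller cone at its middle, 28 mm above its underside, about 35 mm above the table; this is the point to point at, from above
- large_cone: the larger conifer cone, not to be pointed at, 70 mm long, 42 mm thick, lying on its side in another dish, same brown
- large_cone_top (a point): top of the larger cone at its middle, about 49 mm above the table
- acorn: acorn with its cup, lying, 42 mm long, 26 mm thick, in another dish
- acorn_top (a point): top of the acorn, about 32 mm above the table
- snail_shell: coiled snail shell, 36 mm across, 22 mm high, in another dish
- snail_shell_top (a point): top of the snail shell, about 29 mm above the table
- dish0: clear round open dish, 90 mm across, 14 mm high, wall 2 mm, floor 2.5 mm, loose in the tray; origin at the centre of its underside. It holds the smaller cone
- dish1: a like dish, holding the larger cone
- dish2: a like dish, holding the acorn
- dish3: a like dish, holding the snail shell
- wash_bottle: tall white wash bottle with a bent spout, 72 mm across, 220 mm high, standing loose beside the tray on one side, in the way of the magnifier; origin at the centre of its underside
- jar: low glass jar with a white cap, 56 mm across, 65 mm high, standing loose on the other side of the tray, low enough for the magnifier to pass over; origin at the centre of its underside
- forceps: steel forceps lying on the table to the left, 125 mm long, loose
- vial: small capped glass vial, 26 mm across, 55 mm high, standing loose on the right
- dish_stack: stack of four closed clear dishes, 93 mm across, 58 mm high, standing loose farther right
There are look-alikes about, which are no part of the job. What is shaped like the wash_bottle but red is not meant.

How it is judged:
On the way, in this order (a step that is already met when the one before it is completed fails the run):
1. the magnifier has been swung clear of the tray to the side and let go ((y of lens_center in the frame of tray above 0.17 m or y of lens_center in the frame of tray below -0.17 m) and contact force between the fingers and anything else below 0.2 N and velocity of joint magnifier between -0.02 and 0.02 rad/s), for 0.2 s.
2. the fingertips dwell just above the smaller cone without touching it (horizontal distance between the grasp point and small_cone_top below 0.018 m and z of the grasp point in the frame of small_cone_top between 0.021 and 0.065 m and contact force between the fingers and anything else below 0.2 N and (y of lens_center in the frame of tray above 0.17 m or y of lens_center in the frame of tray below -0.17 m)), for 1.6 s.
At the end, for the whole second after the job is handed in: Magnifier at rest, lens centre 170 mm or more to the side of the tray's middle; small cone pointed at for 1.6 s (grasp point within 18 mm of its top sideways, 21 to 65 mm above it, fingertips 2 to 46 mm); specimens and dishes within 6 mm, other things within 15 mm of where they stood ((y of lens_center in the frame of tray above 0.17 m or y of lens_center in the frame of tray below -0.17 m) and velocity of joint magnifier between -0.02 and 0.02 rad/s and distance of each of small_cone, large_cone, acorn, snail_shell, dish0, dish1, dish2, dish3 from where it was at the start of the episode below 0.006 m and distance of each of wash_bottle, jar, forceps, vial, dish_stack from where it was at the start of the episode below 0.015 m and angle between wash_bottle's own z axis and vertical below 0.1 rad); the robot touches nothing.
It fails at once if the robot touches a specimen, a dish, the tray or the lens glass (contact force between any of the fingers, the arm and small_cone above 0.3 N or contact force between any of the fingers, the arm and large_cone above 0.3 N or contact force between any of the fingers, the arm and acorn above 0.3 N or contact force between any of the fingers, the arm and snail_shell above 0.3 N or contact force between any of the fingers, the arm and dish0 above 0.3 N or contact force between any of the fingers, the arm and dish1 above 0.3 N or contact force between any of the fingers, the arm and dish2 above 0.3 N or contact force between any of the fingers, the arm and dish3 above 0.3 N or contact force between any of the fingers, the arm and tray above 0.3 N or contact force between any of the fingers, the arm and magnifier_c0 above 0.3 N).
It fails at once if the magnifier is gripped or shoved hard (more than 30 N) (contact force between any of the fingers, the arm and magnifier above 30 N).
It fails at once if another specimen is pointed at ((horizontal distance between the grasp point and large_cone_top below 0.015 m and z of the grasp point in the frame of large_cone_top below 0.055 m) or (horizontal distance between the grasp point and acorn_top below 0.015 m and z of the grasp point in the frame of acorn_top below 0.055 m) or (horizontal distance between the grasp point and snail_shell_top below 0.015 m and z of the grasp point in the frame of snail_shell_top below 0.055 m)).
It fails at once if a specimen or dish is shifted or lifted (distance of any of small_cone, large_cone, acorn, snail_shell, dish0, dish1, dish2, dish3 from where it was at the start of the episode above 0.01 m).
It fails at once if a bystander is knocked or moved, or the magnifier is swung against the wash bottle (distance of any of wash_bottle, jar, forceps, vial, dish_stack from where it was at the start of the episode above 0.02 m or angle between wash_bottle's own z axis and vertical above 0.12 rad or contact force between magnifier and wash_bottle above 0.5 N).
It also fails if it takes over 54 s, if anything falls off the work surface, if the arm or the gripper's body presses on something with over 40 N, if the wrist force passes 120 N, or if a joint passes its speed limit or range.

## Working session

There is one attempt and no reset: what is moved stays moved. The work goes in short steps, Python scripts to look and compute and a tool call to move; the robot and the scene stay as the last step left them, time stands still between calls to the robot, and variables do not carry over. Pictures are saved under pics/ and viewed, and the job is handed in when it is done.

Besides the shell and the picture viewer there is one more tool, called after "Emit:" in YAML: its name, and indented under it one key for each argument. jog_arm: Moves the arm, as the interface text tells. Its arguments: {"type":"object","properties":{"motion":{"type":"array"},"gripper":{"type":"number"},"newtons":{"type":"number"}},"required":["motion"]}

```bash
ls; mkdir -p pics; python3 - <<'E'
from station import arm
import cv2,numpy as np
print(arm.get_state())
for n in ["scene","top"]:
    m=arm.camera_model(n);print(n,m)
    cv2.imwrite(f"pics/{n}0.png",arm.grab_frame(n)[:,:,::-1])
E
```

```text
pics
{'t': 0.0, 'q': array([-9.69882439e-01,  3.59351981e-01,  1.10880717e-02, -3.18938463e-04,
       -1.22409595e+00, -2.88074529e-01]), 'qd': array([ 2.45145950e-03,  3.31478513e-03, -1.49322830e-03,  5.86103694e-04,
        2.57749013e-05,  2.06835398e-04]), 'joint_efforts': array([-1.29392192e-03, -5.82725573e+01,  2.93055707e+01,  6.99680507e+00,
        7.12796827e-03, -9.40807922e-05]), 'eef_pos': array([ 0.20755335, -0.64182196,  0.23666358]), 'ee_rot': array([0.09863551, 1.5692043 , 1.98216259]), 'force': array([-1.11479308, -0.46381168, -0.40050762]), 'moment': array([-0.00903237,  0.05915101,  0.0150298 ]), 'width': 0.0875871758162843}
scene {'camera_matrix': array([[425.96753147,   0.        , 315.13778527],
       [  0.        , 425.96753147, 194.325942  ],
       [  0.        ,   0.        ,   1.        ]]), 'eye': array([0.89160146, 0.5494099 , 0.93057824]), 'attitude': array([-2.42577197, -0.01153455,  2.70077594])}
top {'camera_matrix': array([[486.27053768,   0.        , 320.13430154],
       [  0.        , 486.27053768, 201.77062318],
       [  0.        ,   0.        ,   1.        ]]), 'eye': array([ 0.41449413, -0.07119603,  1.47630166]), 'attitude': array([-3.01335428e+00, -2.35999095e-04, -1.59154836e+00])}
```

View pics/scene0.png

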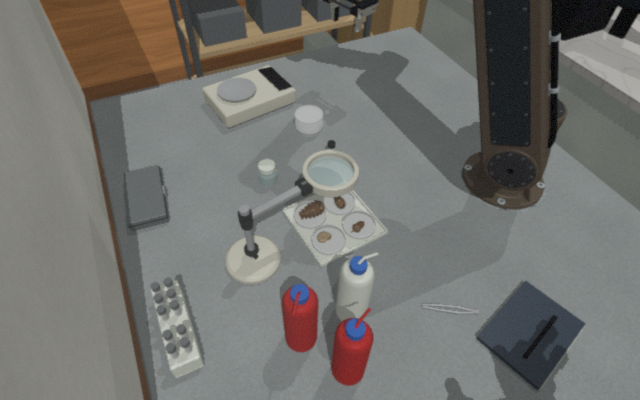

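View pics/top0.png

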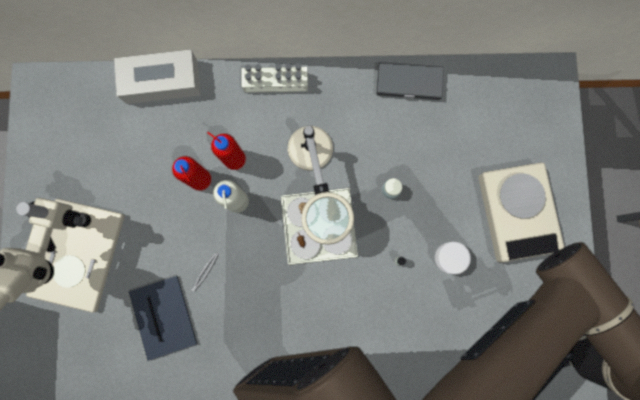

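The white wash bottle is on the robot's left (top image ~(230,195)), so the magnifier has to swing right (-y), over the jar at ~(393,187). I'll enlarge the tray and set up the ray geometry.

```bash
cat > h.py <<'E'
import numpy as np,cv2
from scipy.spatial.transform import Rotation as Ro
from station import arm
def cam(n):
    m=arm.camera_model(n);return m["camera_matrix"],np.array(m["eye"]),Ro.from_euler('xyz',m["attitude"]).as_matrix()
def ray(n,u,v,z,c=None):
    K,e,R=c or cam(n);d=R@np.linalg.solve(K,[u,v,1]);return (e+d*(z-e[2])/d[2]).round(4)
def proj(n,p,c=None):
    K,e,R=c or cam(n);q=K@(R.T@(np.array(p)-e));return (q[:2]/q[2]).round(1)
E
python3 - <<'E'
from h import *
a=cv2.imread("pics/scene0.png")[140:270,220:400];b=cv2.imread("pics/top0.png")[115:275,210:420]
cv2.imwrite("pics/c1.png",cv2.resize(a,None,fx=4.4,fy=4.4,interpolation=cv2.INTER_CUBIC))
cv2.imwrite("pics/c2.png",cv2.resize(b,None,fx=3.7,fy=3.7,interpolation=cv2.INTER_CUBIC))
for n,u,v,z in [("top",320,226,0.01),("top",327,218,.175),("top",310,131,.2),("top",224,192,.2),("top",393,187,.065),("top",401,261,.055),("top",452,258,.058),("scene",331,173,.175),("scene",357,227,0.04),("scene",358,265,.2),("scene",253,260,0.01),("scene",267,167,.065)]:print(n,u,v,ray(n,u,v,z))
E
```

```text
top 320 226 [ 0.5297 -0.0735  0.01  ]
top 327 218 [ 0.5379 -0.0925  0.175 ]
top 310 131 [ 0.772  -0.0516  0.2   ]
top 224 192 [0.6104 0.1795 0.2   ]
top 393 187 [ 0.6357 -0.2902  0.065 ]
top 401 261 [ 0.4196 -0.3063  0.055 ]
top 452 258 [ 0.4252 -0.454   0.058 ]
scene 331 173 [ 0.5382 -0.0878  0.175 ]
scene 357 227 [0.5009 0.0006 0.04  ]
scene 358 265 [0.6149 0.1824 0.2   ]
scene 253 260 [ 0.7763 -0.0372  0.01  ]
scene 267 167 [ 0.6419 -0.2777  0.065 ]
```

View pics/c1.png

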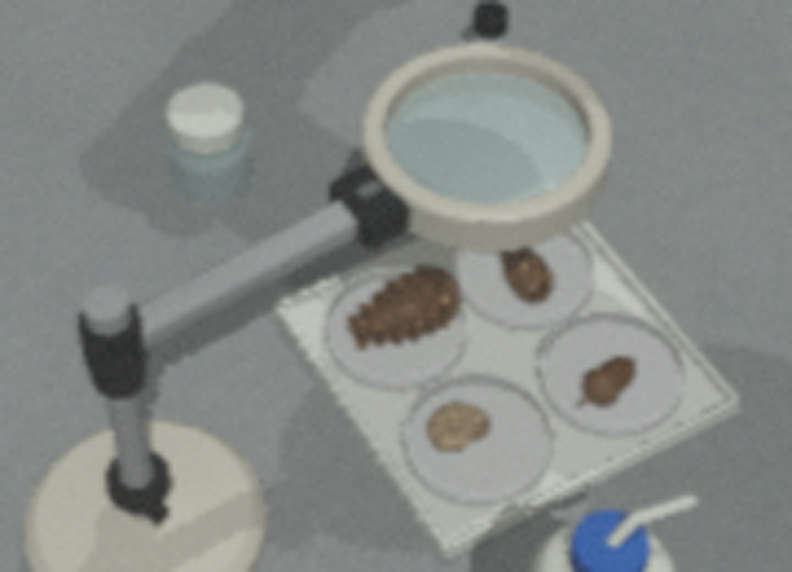

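View pics/c2.png

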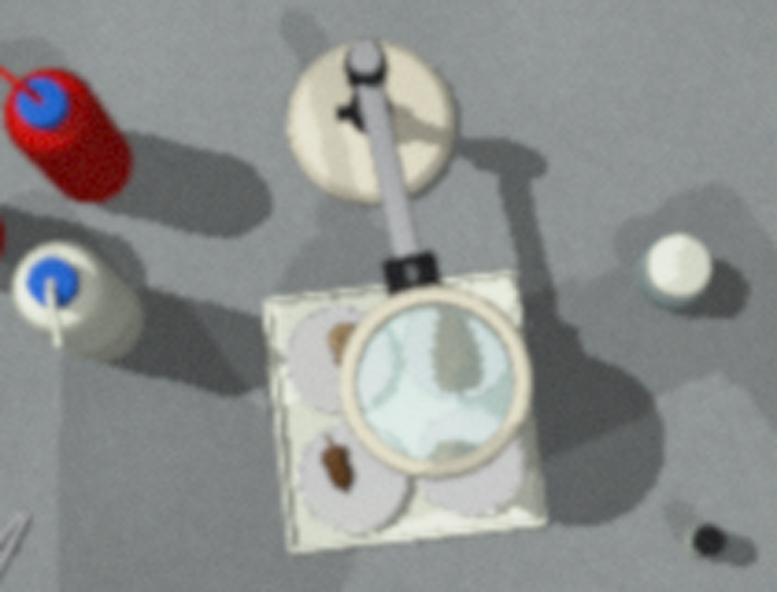

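```bash
python3 - <<'E'
from h import *
c=cam("top")
w=[ray("top",210+u/3.7,115+v/3.7,.012,c) for u,v in [(265,297),(515,272),(547,523),(290,552)]]
print(w,np.mean(w,0)); e=(w[0]+w[1]-w[2]-w[3])[:2];yaw=np.arctan2(e[1],e[0]);print("yaw",yaw)
print("foot",ray("top",210+372/3.7,115+120/3.7,.012,c),"knob",ray("top",210+366/3.7,115+55/3.7,.209,c))
print("lens",ray("top",210+436/3.7,115+382/3.7,.19,c),ray("top",210+436/3.7,115+382/3.7,.175,c))
cs=cam("scene");f=lambda u,v,z:ray("scene",220+u/4.4,140+v/4.4,z,cs)
print("scene lens",f(487,132,.19),"knob",f(107,305,.209),"foot",f(145,528,.01))
print("nearleft",f(608,382,.02),ray("top",210+339/3.7,115+466/3.7,.02,c),"nearright",f(528,272,.02))
print("bottle cap",f(610,540,.2))
s=arm.get_state();R=Ro.from_euler('xyz',s["ee_rot"]).as_matrix();print(R.round(3),s["t"])
m=cam("wrist");print(m[1],m[2].round(2))
E
```

```text
[array([0.6256, 0.0412, 0.012 ]), array([ 0.6421, -0.1648,  0.012 ]), array([ 0.4362, -0.1849,  0.012 ]), array([0.4173, 0.0233, 0.012 ])] [ 0.5303 -0.0713  0.012 ]
yaw 0.09148701687150784
foot [ 0.7726 -0.0494  0.012 ] knob [ 0.7727 -0.0489  0.209 ]
lens [ 0.5358 -0.0945  0.19  ] [ 0.5372 -0.0948  0.175 ]
scene lens [ 0.5414 -0.0845  0.19  ] knob [ 0.7746 -0.0399  0.209 ] foot [ 0.7764 -0.0372  0.01  ]
nearleft [ 0.489  -0.0109  0.02  ] [ 0.4854 -0.0177  0.02  ] nearright [ 0.4929 -0.1083  0.02  ]
bottle cap [0.6112 0.1784 0.2   ]
[[-0.001 -0.952 -0.308]
 [ 0.001 -0.308  0.952]
 [-1.     0.     0.001]] 0.1
[ 0.13967286 -0.66276224  0.38401164] [[-0.31  0.92  0.25]
 [ 0.95  0.3   0.08]
 [ 0.    0.26 -0.97]]
```

Pivot is about (0.774,-0.044) and the lens (0.539,-0.089), so θ0≈0.19. The target is θ≈1.1. The plan is to stage closed fingers left of the ring and push along an arc about the pivot.

```bash
cat >> h.py <<'E'
import json
PIV=np.array([0.774,-0.044])
def fing(th,d,r=.24):
    c,s=np.cos(th),np.sin(th);return PIV+np.array([[c,-s],[s,c]])@[-r,d]
def rows(wps,cmd=None):
    """wps: (x,y,z,toolYangle_deg or None); tool pointing down"""
    st=arm.get_state();R=Ro.from_euler('xyz',st["ee_rot"]).as_matrix()
    a0=np.arctan2(R[1,1],R[0,1]);p0=np.array(cmd if cmd is not None else st["eef_pos"])
    B=np.array([[0,np.cos(a0),0],[0,np.sin(a0),0],[-1,0,0]],float);B[:,2]=np.cross(B[:,0],B[:,1])
    out=[]
    for x,y,z,a in wps:
        d=B.T@(np.array([x,y,z])-p0); tw=0 if a is None else -((a-np.degrees(a0)+180)%360-180)
        out.append(dict(dx=round(d[0],3),dy=round(d[1],3),dz=round(d[2],3),twist=round(tw,1)))
    print("yangle",np.degrees(a0).round(1),"p",p0.round(4));print(json.dumps(out))
E
python3 - <<'E'
from h import *
f=fing(.19,.11);print(f)
rows([(0.208,-.642,.31,200),(0.3,-.45,.31,225),(0.42,-.19,.31,260),(*f,.31,281),(*f,.178,281)])
E
```

```text
[0.51754451 0.01869433]
yangle -162.1 p [ 0.2076 -0.6419  0.2367]
[{"dx": -0.073, "dy": -0.0, "dz": -0.0, "twist": -2.1}, {"dx": -0.073, "dy": -0.147, "dz": 0.154, "twist": -27.1}, {"dx": -0.073, "dy": -0.341, "dz": 0.365, "twist": -62.1}, {"dx": -0.073, "dy": -0.498, "dz": 0.533, "twist": -83.1}, {"dx": 0.059, "dy": -0.498, "dz": 0.533, "twist": -83.1}]
```

Emit:
jog_arm:
  motion:
    - {"dx":-0.03,"dy":0,"dz":0,"twist":0}
    - {"dx":-0.055,"dy":0,"dz":0,"twist":0}
    - {"dx":-0.073,"dy":-0.01,"dz":0.01,"twist":-2}
    - {"dx":-0.073,"dy":-0.03,"dz":0.032,"twist":-6}
    - {"dx":-0.073,"dy":-0.055,"dz":0.058,"twist":-10}
    - {"dx":-0.073,"dy":-0.08,"dz":0.085,"twist":-15}
    - {"dx":-0.073,"dy":-0.105,"dz":0.112,"twist":-19}
    - {"dx":-0.073,"dy":-0.13,"dz":0.138,"twist":-24}
    - {"dx":-0.073,"dy":-0.155,"dz":0.165,"twist":-28}
    - {"dx":-0.073,"dy":-0.18,"dz":0.192,"twist":-33}
    - {"dx":-0.073,"dy":-0.205,"dz":0.218,"twist":-37}
    - {"dx":-0.073,"dy":-0.23,"dz":0.245,"twist":-42}
    - {"dx":-0.073,"dy":-0.255,"dz":0.272,"twist":-46}
    - {"dx":-0.073,"dy":-0.28,"dz":0.298,"twist":-50}
    - {"dx":-0.073,"dy":-0.305,"dz":0.325,"twist":-55}
    - {"dx":-0.073,"dy":-0.33,"dz":0.352,"twist":-59}
    - {"dx":-0.073,"dy":-0.35,"dz":0.375,"twist":-63}
    - {"dx":-0.073,"dy":-0.365,"dz":0.39,"twist":-66}
    - {"dx":-0.073,"dy":-0.372,"dz":0.4,"twist":-67}
    - {"dx":-0.073,"dy":-0.372,"dz":0.4,"twist":-67}
  gripper: 0

```text
t: 1.77
eef_pos: [0.4391, -0.1452, 0.3102]
ee_rot: [-0.683, 1.57, 2.373]
force: [0.3, 0.1, -0.1]
width: 0.0003
```

```bash
python3 - <<'E'
from h import *
s=arm.get_state();print(s["t"],s["eef_pos"],s["ee_rot"],s["q"].round(2),s["width"],s["force"])
cv2.imwrite("pics/w1.png",arm.grab_frame("wrist")[:,:,::-1])
f=fing(.19,.11)
rows([(*f,.31,281),(*f,.178,281)])
E
```

```text
1.7667 [ 0.43907893 -0.145173    0.31023914] [-0.6833882   1.5702112   2.37320594] [ 0.11 -0.04 -0.31 -0.   -1.3  -0.19] 0.00026046722272786676 [ 0.29780343  0.05930503 -0.10863022]
yangle -95.0 p [ 0.4387 -0.1461  0.3103]
[{"dx": 0.0, "dy": -0.171, "dz": -0.064, "twist": -16.0}, {"dx": 0.132, "dy": -0.171, "dz": -0.064, "twist": -16.0}]
```

View pics/w1.png

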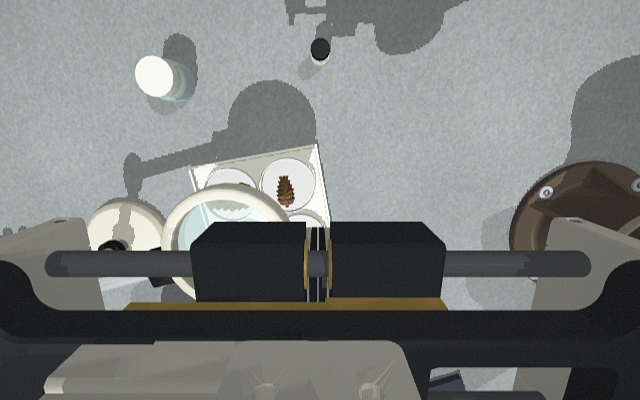

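The wrist view shows a scaly cone at (285,190) in the near-right dish, so that is probably the small cone; I'll confirm it after the swing. Next I stage beside the ring.

Emit:
jog_arm:
  motion:
    - {"dx":0,"dy":-0.015,"dz":-0.005,"twist":-2}
    - {"dx":0,"dy":-0.04,"dz":-0.015,"twist":-4}
    - {"dx":0,"dy":-0.065,"dz":-0.024,"twist":-6}
    - {"dx":0,"dy":-0.09,"dz":-0.034,"twist":-9}
    - {"dx":0,"dy":-0.115,"dz":-0.043,"twist":-11}
    - {"dx":0,"dy":-0.14,"dz":-0.052,"twist":-13}
    - {"dx":0,"dy":-0.16,"dz":-0.06,"twist":-15}
    - {"dx":0,"dy":-0.171,"dz":-0.064,"twist":-16}
    - {"dx":0.02,"dy":-0.171,"dz":-0.064,"twist":-16}
    - {"dx":0.045,"dy":-0.171,"dz":-0.064,"twist":-16}
    - {"dx":0.07,"dy":-0.171,"dz":-0.064,"twist":-16}
    - {"dx":0.09,"dy":-0.171,"dz":-0.064,"twist":-16}
    - {"dx":0.11,"dy":-0.171,"dz":-0.064,"twist":-16}
    - {"dx":0.125,"dy":-0.171,"dz":-0.064,"twist":-16}
    - {"dx":0.132,"dy":-0.171,"dz":-0.064,"twist":-16}
    - {"dx":0.132,"dy":-0.171,"dz":-0.064,"twist":-16}

```text
t: 3.15
eef_pos: [0.5164, 0.0164, 0.177]
ee_rot: [0.139, 1.568, -2.814]
force: [-0.6, -0.1, 0.8]
width: -0.0002
```

```bash
python3 - <<'E'
from h import *
s=arm.get_state();print(s["t"],s["eef_pos"],s["force"])
a=arm.grab_frame("scene")[100:300,200:440,::-1];cv2.imwrite("pics/s2.png",cv2.resize(a,None,fx=3,fy=3,interpolation=cv2.INTER_CUBIC))
cv2.imwrite("pics/w2.png",arm.grab_frame("wrist")[:,:,::-1])
E
```

```text
3.15 [0.51639318 0.01641343 0.17700997] [-0.64198095 -0.148218    0.81523066]
```

View pics/s2.png

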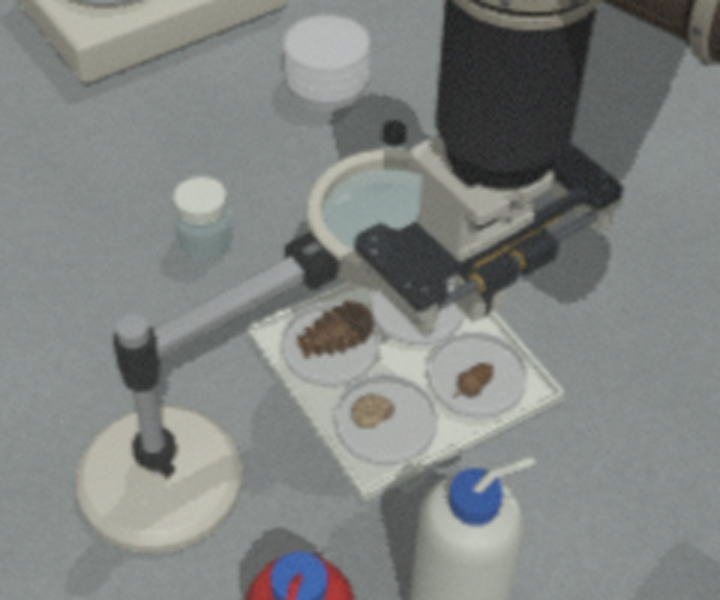

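View pics/w2.png

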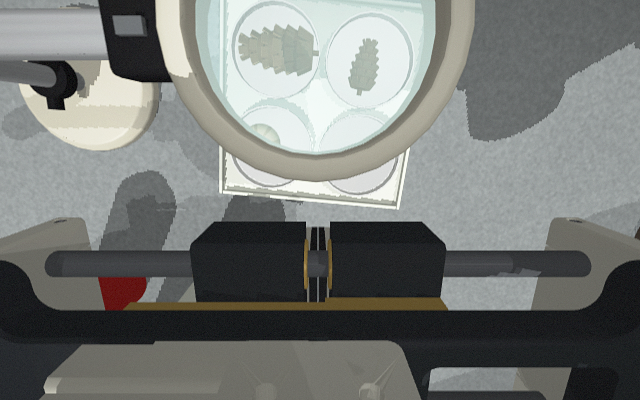

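Through the lens, the large cone shows at (275,55) and the small cone at (365,75), both scaly. The fingers are left of the ring and in line with its centre. Next: a slow approach to contact, then the arc.

```bash
python3 - <<'E'
from h import *
w=[(*fing(.19,.11-.003*i),.178,281) for i in range(1,11)]
w+=[(*fing(.19+.02*i,.08),.178,281+1.15*i) for i in range(1,11)]
rows(w,cmd=[*fing(.19,.11),.178])
E
```

```text
yangle -79.1 p [0.5175 0.0187 0.178 ]
[{"dx": 0.0, "dy": 0.003, "dz": -0.0, "twist": -0.1}, {"dx": 0.0, "dy": 0.006, "dz": -0.0, "twist": -0.1}, {"dx": 0.0, "dy": 0.009, "dz": -0.0, "twist": -0.1}, {"dx": 0.0, "dy": 0.012, "dz": -0.0, "twist": -0.1}, {"dx": 0.0, "dy": 0.015, "dz": -0.0, "twist": -0.1}, {"dx": 0.0, "dy": 0.018, "dz": -0.0, "twist": -0.1}, {"dx": 0.0, "dy": 0.021, "dz": -0.0, "twist": -0.1}, {"dx": 0.0, "dy": 0.024, "dz": -0.0, "twist": -0.1}, {"dx": 0.0, "dy": 0.027, "dz": -0.0, "twist": -0.1}, {"dx": 0.0, "dy": 0.03, "dz": -0.0, "twist": -0.1}, {"dx": 0.0, "dy": 0.035, "dz": 0.002, "twist": -1.3}, {"dx": 0.0, "dy": 0.04, "dz": 0.003, "twist": -2.4}, {"dx": 0.0, "dy": 0.045, "dz": 0.004, "twist": -3.6}, {"dx": 0.0, "dy": 0.049, "dz": 0.006, "twist": -4.7}, {"dx": 0.0, "dy": 0.054, "dz": 0.007, "twist": -5.9}, {"dx": 0.0, "dy": 0.059, "dz": 0.008, "twist": -7.0}, {"dx": 0.0, "dy": 0.064, "dz": 0.009, "twist": -8.2}, {"dx": 0.0, "dy": 0.069, "dz": 0.01, "twist": -9.3}, {"dx": 0.0, "dy": 0.074, "dz": 0.01, "twist": -10.5}, {"dx": 0.0, "dy": 0.079, "dz": 0.011, "twist": -11.6}]
```

Emit:
jog_arm:
  motion:
    - {"dx":0,"dy":0.003,"dz":0,"twist":0}
    - {"dx":0,"dy":0.006,"dz":0,"twist":0}
    - {"dx":0,"dy":0.009,"dz":0,"twist":0}
    - {"dx":0,"dy":0.012,"dz":0,"twist":0}
    - {"dx":0,"dy":0.015,"dz":0,"twist":0}
    - {"dx":0,"dy":0.018,"dz":0,"twist":0}
    - {"dx":0,"dy":0.021,"dz":0,"twist":0}
    - {"dx":0,"dy":0.024,"dz":0,"twist":0}
    - {"dx":0,"dy":0.027,"dz":0,"twist":0}
    - {"dx":0,"dy":0.03,"dz":0,"twist":0}
    - {"dx":0,"dy":0.033,"dz":0.001,"twist":-1}
    - {"dx":0,"dy":0.036,"dz":0.002,"twist":-1.5}
    - {"dx":0,"dy":0.039,"dz":0.003,"twist":-2}

```text
t: 4.33
eef_pos: [0.5222, -0.0213, 0.1786]
ee_rot: [-2.61, 1.57, 0.759]
force: [1.4, 2.3, -0.9]
width: 0.0003
```

```bash
python3 - <<'E'
from h import *
s=arm.get_state();print(s["t"],s["eef_pos"],s["force"])
cv2.imwrite("pics/w3.png",arm.grab_frame("wrist")[:,:,::-1])
# continue: commanded now = th ~.19+.037, d .08
w=[(*fing(.227+.02*i,.08),.178,283.1+1.15*i) for i in range(1,21)]
rows(w,cmd=[*fing(.227,.08),.178])
E
```

```text
4.3333 [ 0.52216232 -0.02128886  0.17856555] [ 1.39535132  2.33710539 -0.93168887]
yangle -77.0 p [ 0.5222 -0.0201  0.178 ]
[{"dx": 0.0, "dy": 0.005, "dz": 0.002, "twist": -1.2}, {"dx": 0.0, "dy": 0.01, "dz": 0.003, "twist": -2.4}, {"dx": 0.0, "dy": 0.015, "dz": 0.004, "twist": -3.5}, {"dx": 0.0, "dy": 0.019, "dz": 0.006, "twist": -4.7}, {"dx": 0.0, "dy": 0.024, "dz": 0.007, "twist": -5.8}, {"dx": 0.0, "dy": 0.029, "dz": 0.008, "twist": -7.0}, {"dx": 0.0, "dy": 0.034, "dz": 0.009, "twist": -8.1}, {"dx": 0.0, "dy": 0.039, "dz": 0.01, "twist": -9.3}, {"dx": 0.0, "dy": 0.044, "dz": 0.01, "twist": -10.4}, {"dx": 0.0, "dy": 0.049, "dz": 0.011, "twist": -11.6}, {"dx": 0.0, "dy": 0.054, "dz": 0.012, "twist": -12.7}, {"dx": 0.0, "dy": 0.059, "dz": 0.012, "twist": -13.9}, {"dx": 0.0, "dy": 0.064, "dz": 0.013, "twist": -15.0}, {"dx": 0.0, "dy": 0.069, "dz": 0.013, "twist": -16.2}, {"dx": 0.0, "dy": 0.074, "dz": 0.013, "twist": -17.3}, {"dx": 0.0, "dy": 0.08, "dz": 0.013, "twist": -18.5}, {"dx": 0.0, "dy": 0.085, "dz": 0.013, "twist": -19.6}, {"dx": 0.0, "dy": 0.09, "dz": 0.013, "twist": -20.8}, {"dx": 0.0, "dy": 0.095, "dz": 0.013, "twist": -21.9}, {"dx": 0.0, "dy": 0.1, "dz": 0.012, "twist": -23.1}]
```

View pics/w3.png

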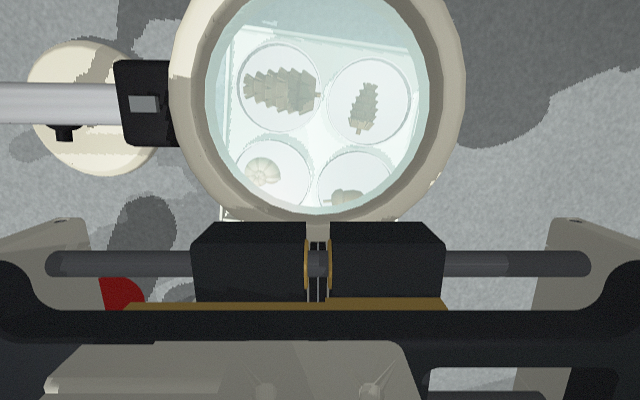

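Contact looks likely (about 2.5 N), with the ring centred ahead. The lens also shows the snail at (262,170) and the acorn at (345,195). I'll keep pushing slowly on the arc.

Emit:
jog_arm:
  motion:
    - {"dx":0,"dy":0.004,"dz":0.001,"twist":-1}
    - {"dx":0,"dy":0.008,"dz":0.002,"twist":-2}
    - {"dx":0,"dy":0.012,"dz":0.003,"twist":-3}
    - {"dx":0,"dy":0.017,"dz":0.005,"twist":-4}
    - {"dx":0,"dy":0.022,"dz":0.006,"twist":-5}
    - {"dx":0,"dy":0.027,"dz":0.007,"twist":-6.5}
    - {"dx":0,"dy":0.032,"dz":0.009,"twist":-7.5}
    - {"dx":0,"dy":0.037,"dz":0.01,"twist":-9}
    - {"dx":0,"dy":0.042,"dz":0.01,"twist":-10}
    - {"dx":0,"dy":0.047,"dz":0.011,"twist":-11}
    - {"dx":0,"dy":0.052,"dz":0.012,"twist":-12}
    - {"dx":0,"dy":0.057,"dz":0.012,"twist":-13.5}
    - {"dx":0,"dy":0.062,"dz":0.013,"twist":-14.5}
    - {"dx":0,"dy":0.067,"dz":0.013,"twist":-16}
    - {"dx":0,"dy":0.072,"dz":0.013,"twist":-17}
    - {"dx":0,"dy":0.077,"dz":0.013,"twist":-18}
    - {"dx":0,"dy":0.082,"dz":0.013,"twist":-19}
    - {"dx":0,"dy":0.087,"dz":0.013,"twist":-20}
    - {"dx":0,"dy":0.091,"dz":0.013,"twist":-21}
    - {"dx":0,"dy":0.095,"dz":0.013,"twist":-22}

```text
t: 6.05
eef_pos: [0.5301, -0.117, 0.1785]
ee_rot: [-1.072, 1.57, 2.68]
force: [-0.8, 2.8, 0.5]
width: 0.0005
```

```bash
python3 - <<'E'
from h import *
s=arm.get_state();print(s["t"],s["eef_pos"],s["force"],s["q"].round(2))
cv2.imwrite("pics/w4.png",arm.grab_frame("wrist")[:,:,::-1])
# commanded now th ~.227+.38=.607
print(fing(.607,.08))
w=[(*fing(.607+.02*i,.08),.178,305.1+1.15*i) for i in range(2,33,2)]
rows(w,cmd=[*fing(.607,.08),.178])
E
```

```text
6.05 [ 0.53010817 -0.11697875  0.17853286] [-0.75571853  2.83048759  0.48681452] [ 0.14  0.19 -0.36 -0.   -1.02  0.47]
[ 0.53124042 -0.11518839]
yangle -55.0 p [ 0.5312 -0.1152  0.178 ]
[{"dx": 0.0, "dy": 0.01, "dz": 0.003, "twist": -2.4}, {"dx": 0.0, "dy": 0.019, "dz": 0.006, "twist": -4.7}, {"dx": 0.0, "dy": 0.029, "dz": 0.008, "twist": -7.0}, {"dx": 0.0, "dy": 0.039, "dz": 0.01, "twist": -9.3}, {"dx": 0.0, "dy": 0.049, "dz": 0.011, "twist": -11.6}, {"dx": 0.0, "dy": 0.059, "dz": 0.012, "twist": -13.9}, {"dx": 0.0, "dy": 0.069, "dz": 0.013, "twist": -16.2}, {"dx": 0.0, "dy": 0.079, "dz": 0.013, "twist": -18.5}, {"dx": 0.0, "dy": 0.09, "dz": 0.013, "twist": -20.8}, {"dx": 0.0, "dy": 0.1, "dz": 0.013, "twist": -23.1}, {"dx": 0.0, "dy": 0.11, "dz": 0.012, "twist": -25.4}, {"dx": 0.0, "dy": 0.12, "dz": 0.01, "twist": -27.7}, {"dx": 0.0, "dy": 0.13, "dz": 0.009, "twist": -30.0}, {"dx": 0.0, "dy": 0.14, "dz": 0.006, "twist": -32.3}, {"dx": 0.0, "dy": 0.149, "dz": 0.004, "twist": -34.6}, {"dx": 0.0, "dy": 0.159, "dz": 0.001, "twist": -36.9}]
```

View pics/w4.png

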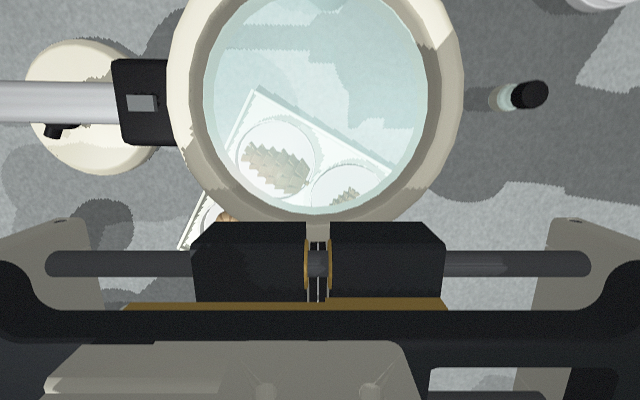

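Force is about 3 N and the arm is still level in the tool's view, so θ≈0.61. Continuing to θ≈1.1.

Emit:
jog_arm:
  motion:
    - {"dx":0,"dy":0.005,"dz":0.002,"twist":-1}
    - {"dx":0,"dy":0.01,"dz":0.003,"twist":-2.5}
    - {"dx":0,"dy":0.016,"dz":0.005,"twist":-4}
    - {"dx":0,"dy":0.022,"dz":0.006,"twist":-5}
    - {"dx":0,"dy":0.029,"dz":0.008,"twist":-7}
    - {"dx":0,"dy":0.036,"dz":0.009,"twist":-8.5}
    - {"dx":0,"dy":0.043,"dz":0.01,"twist":-10}
    - {"dx":0,"dy":0.049,"dz":0.011,"twist":-11.5}
    - {"dx":0,"dy":0.056,"dz":0.012,"twist":-13}
    - {"dx":0,"dy":0.063,"dz":0.013,"twist":-15}
    - {"dx":0,"dy":0.07,"dz":0.013,"twist":-16.5}
    - {"dx":0,"dy":0.077,"dz":0.013,"twist":-18}
    - {"dx":0,"dy":0.084,"dz":0.013,"twist":-19.5}
    - {"dx":0,"dy":0.091,"dz":0.013,"twist":-21}
    - {"dx":0,"dy":0.098,"dz":0.013,"twist":-22.5}
    - {"dx":0,"dy":0.105,"dz":0.012,"twist":-24}
    - {"dx":0,"dy":0.111,"dz":0.012,"twist":-25.5}
    - {"dx":0,"dy":0.116,"dz":0.011,"twist":-27}
    - {"dx":0,"dy":0.12,"dz":0.01,"twist":-28}
    - {"dx":0,"dy":0.12,"dz":0.01,"twist":-28}

```text
t: 7.77
eef_pos: [0.5906, -0.2215, 0.1781]
ee_rot: [-0.993, 1.569, -3.037]
force: [-0.6, -0.1, 0.3]
width: 0.0002
```

```bash
python3 - <<'E'
from h import *
s=arm.get_state();print(s["t"],s["eef_pos"],s["force"],s["q"].round(2))
a=arm.grab_frame("top")[80:300,190:480,::-1];cv2.imwrite("pics/t5.png",cv2.resize(a,None,fx=2.7,fy=2.7,interpolation=cv2.INTER_CUBIC))
cv2.imwrite("pics/w5.png",arm.grab_frame("wrist")[:,:,::-1])
E
```

```text
7.7667 [ 0.59063251 -0.22147553  0.17810094] [-0.55361959 -0.05607015  0.27694098] [-0.05  0.33 -0.17  0.   -1.07  1.15]
```

View pics/t5.png

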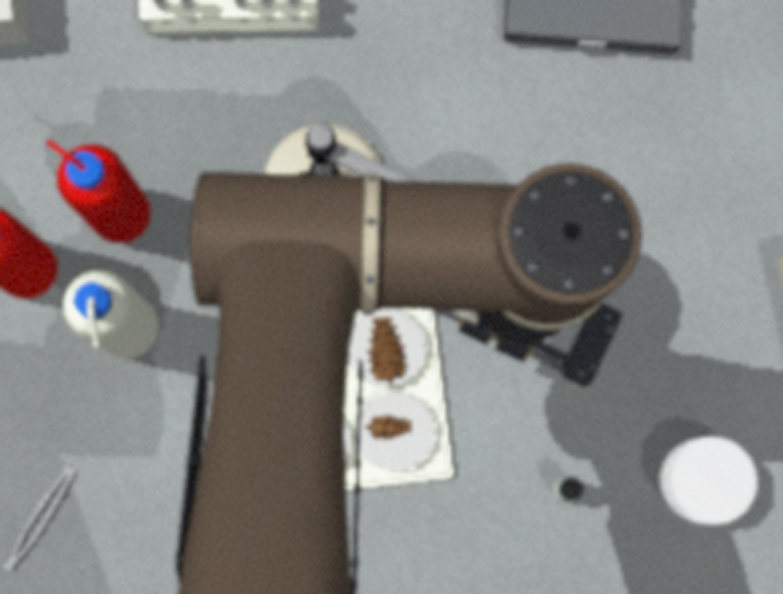

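View pics/w5.png

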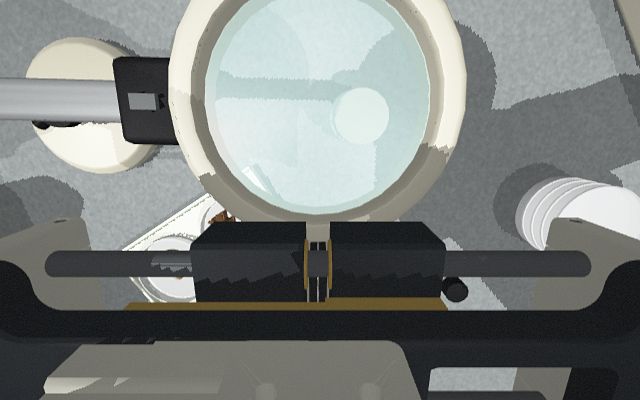

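```bash
python3 - <<'E'
from h import *
s=arm.get_state();R=Ro.from_euler('xyz',s["ee_rot"]).as_matrix();print(R[:2,1],np.degrees(np.arctan2(R[1,1],R[0,1])))
T=np.array([.5303,-.0713])
for d in (.078,.083):
    l=s["eef_pos"][:2]+d*R[:2,1];e=l-T
    for y in (.07,.0915,.11): print(d,l.round(4),y,"tray y",(-np.sin(y)*e[0]+np.cos(y)*e[1]).round(4))
E
```

```text
[ 0.88990673 -0.45614253] -27.13847097039328
0.078 [ 0.6603 -0.2566] 0.07 tray y -0.1939
0.078 [ 0.6603 -0.2566] 0.0915 tray y -0.1964
0.078 [ 0.6603 -0.2566] 0.11 tray y -0.1985
0.083 [ 0.6648 -0.2589] 0.07 tray y -0.1965
0.083 [ 0.6648 -0.2589] 0.0915 tray y -0.1991
0.083 [ 0.6648 -0.2589] 0.11 tray y -0.2012
```

Lens estimate is tray y ≈ -0.197 and the contact force is about zero. I'll back off, rise, and check.

Emit:
jog_arm:
  motion:
    - {"dx":0,"dy":-0.005,"dz":0,"twist":0}
    - {"dx":0,"dy":-0.015,"dz":0,"twist":0}
    - {"dx":0,"dy":-0.03,"dz":0,"twist":0}
    - {"dx":0,"dy":-0.045,"dz":0,"twist":0}
    - {"dx":-0.01,"dy":-0.06,"dz":0,"twist":0}
    - {"dx":-0.03,"dy":-0.08,"dz":0,"twist":0}
    - {"dx":-0.05,"dy":-0.1,"dz":0,"twist":0}
    - {"dx":-0.07,"dy":-0.12,"dz":0,"twist":0}
    - {"dx":-0.085,"dy":-0.135,"dz":0,"twist":0}
    - {"dx":-0.09,"dy":-0.14,"dz":0,"twist":0}
    - {"dx":-0.09,"dy":-0.14,"dz":0,"twist":0}
    - {"dx":-0.09,"dy":-0.14,"dz":0,"twist":0}

```text
t: 8.87
eef_pos: [0.4662, -0.1569, 0.2685]
ee_rot: [2.307, 1.569, 0.264]
force: [0.2, 0.9, -0.5]
width: 0.0001
```

```bash
python3 - <<'E'
from h import *
s=arm.get_state();print(s["t"],s["eef_pos"],s["ee_rot"],s["force"])
import pickle
pickle.dump(cam("wrist"),open("w6.pkl","wb"))
cv2.imwrite("pics/w6.png",arm.grab_frame("wrist")[:,:,::-1])
g=arm.grab_frame("scene")[:,:,::-1];cv2.imwrite("pics/s6full.png",g)
cv2.imwrite("pics/s6.png",cv2.resize(g[110:280,220:420],None,fx=4,fy=3.5,interpolation=cv2.INTER_CUBIC))
E
```

```text
8.8667 [ 0.46619105 -0.15693141  0.26853167] [2.30686138 1.56946958 0.26398989] [ 0.24528706  0.85084495 -0.49096637]
```

View pics/w6.png

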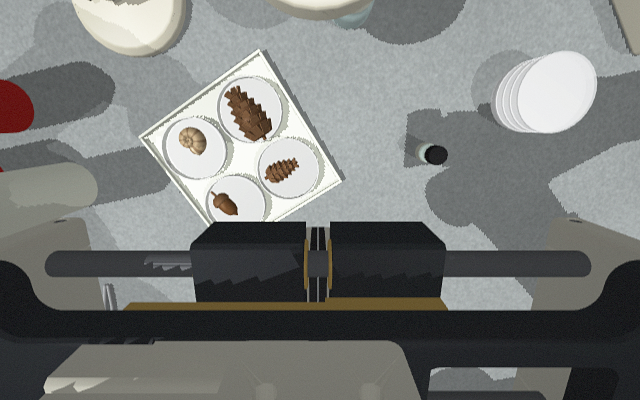

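View pics/s6.png

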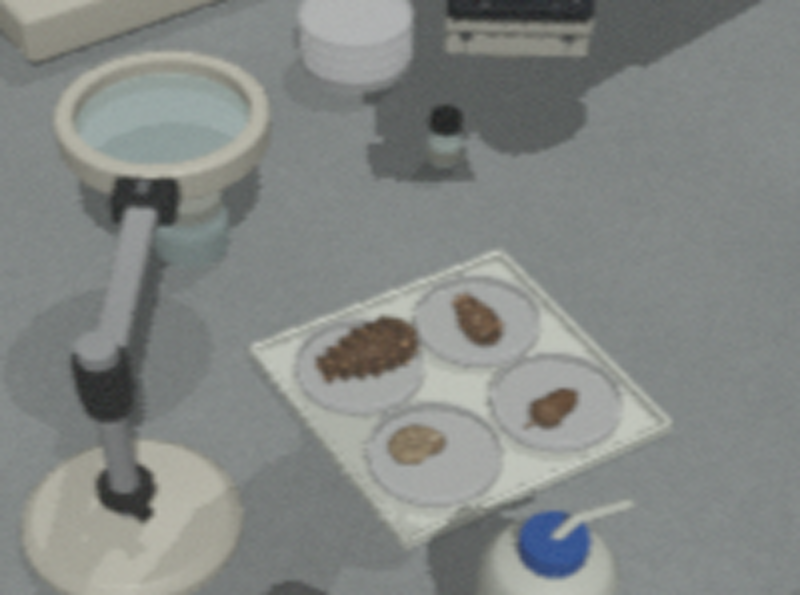

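The wrist view shows the large cone (249,112), small cone (281,170), snail (192,140) and acorn (225,203). The near-right cone is clearly the smaller of the two. Locating it and checking the lens:

```bash
python3 - <<'E'
from h import *
import pickle
c=pickle.load(open("w6.pkl","rb"));cs=cam("scene")
co=[ray("",u,v,.012,c)[:2] for u,v in [(260,50),(342,181),(140,137)]]
print("corners FR,NR,FL",co);e=co[0]-co[1];print("yaw",np.arctan2(e[1],e[0]),"ctr",(co[1]+co[2])/2)
f=lambda u,v,z:ray("",220+u/4,110+v/3.5,z,cs)
print("cone wrist",ray("",281,170,.021,c),"scene",f(479,319,.024),"large wrist",ray("",249,112,.028,c))
sc=[f(u,v,.012)[:2] for u,v in [(250,348),(500,250),(671,422),(408,548)]]
print("scene tray",sc,np.mean(sc,0));e=sc[0]+0*sc[1]
l=f(163,117,.19)[:2];print("lens scene",l,"jar")
for T,y in ((np.mean(sc,0),None),((co[1]+co[2])/2,None)):
  for y in(.07,.0915,.11):
    d=l-T;print(-np.sin(y)*d[0]+np.cos(y)*d[1])
g=cv2.imread("pics/w6.png")[40:220,130:350];cv2.imwrite("pics/c6.png",cv2.resize(g,None,fx=3.3,fy=3.3,interpolation=cv2.INTER_CUBIC))
E
```

```text
corners FR,NR,FL [array([ 0.6423, -0.1622]), array([ 0.4369, -0.1817]), array([0.623 , 0.0438])]
yaw 0.09465302056908177 ctr [ 0.52995 -0.06895]
cone wrist [ 0.4926 -0.1118  0.021 ] scene [ 0.4942 -0.1079  0.024 ] large wrist [ 0.58  -0.113  0.028]
scene tray [array([ 0.6469, -0.1563]), array([ 0.44  , -0.1774]), array([0.4198, 0.0282]), array([0.6274, 0.0542])] [ 0.533525 -0.062825]
lens scene [ 0.662  -0.2443] jar
-0.19001647508265343
-0.19245491892166633
-0.1944819500767476
-0.18415652088533377
-0.18668219729999513
-0.18878642640225574
```

View pics/c6.png

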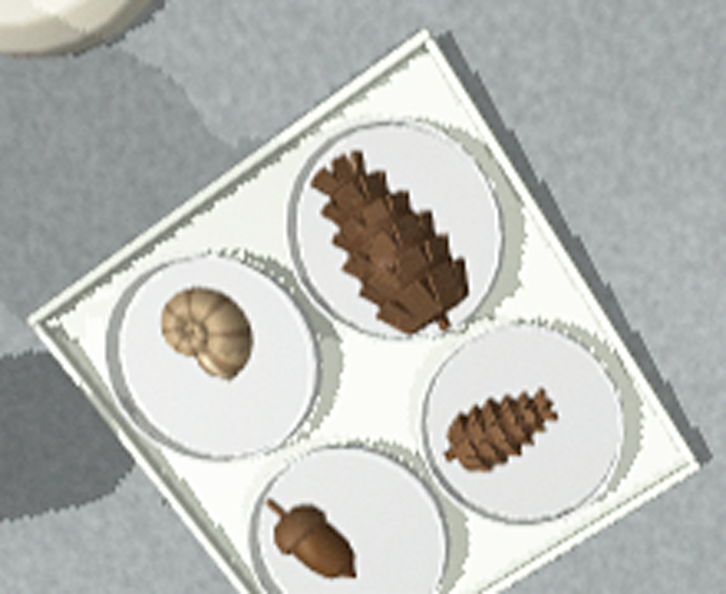

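The lens is about 0.19 m to the side in both the top and scene cameras, so it is clear. In the enlarged crop the scaly cone at (506,428) is smaller than the one at (390,245). The acorn and snail are distinct, so the target is confirmed.

```bash
python3 - <<'E'
from h import *
import pickle
c=pickle.load(open("w6.pkl","rb"))
print(ray("",283,170,.021,c),ray("top",190+391/2.7,80+427/2.7,.021))
print(arm.get_state()["t"])
rows([(.493,-.112,.2,None),(.493,-.112,.067,None)])
E
```

```text
[ 0.4913 -0.1143  0.021 ] [ 0.4916 -0.117   0.021 ]
8.9667
yangle -27.1 p [ 0.4662 -0.1573  0.2675]
[{"dx": 0.067, "dy": 0.003, "dz": -0.052, "twist": 0}, {"dx": 0.2, "dy": 0.003, "dz": -0.052, "twist": 0}]
```

Emit:
jog_arm:
  motion:
    - {"dx":0.01,"dy":0.001,"dz":-0.01,"twist":0}
    - {"dx":0.025,"dy":0.002,"dz":-0.025,"twist":0}
    - {"dx":0.04,"dy":0.003,"dz":-0.04,"twist":0}
    - {"dx":0.06,"dy":0.003,"dz":-0.048,"twist":0}
    - {"dx":0.08,"dy":0.003,"dz":-0.05,"twist":0}
    - {"dx":0.1,"dy":0.003,"dz":-0.05,"twist":0}
    - {"dx":0.12,"dy":0.003,"dz":-0.05,"twist":0}
    - {"dx":0.14,"dy":0.003,"dz":-0.05,"twist":0}
    - {"dx":0.155,"dy":0.003,"dz":-0.05,"twist":0}
    - {"dx":0.16,"dy":0.003,"dz":-0.05,"twist":0}
    - {"dx":0.16,"dy":0.003,"dz":-0.05,"twist":0}
    - {"dx":0.16,"dy":0.003,"dz":-0.05,"twist":0}

```text
t: 9.97
eef_pos: [0.4919, -0.1141, 0.1081]
ee_rot: [-0.792, 1.569, -2.835]
force: [0.8, -0.7, 0.6]
width: -0.0001
```

```bash
python3 - <<'E'
from h import *
s=arm.get_state();print(s["t"],s["eef_pos"],s["force"])
g=arm.grab_frame("scene")[:,:,::-1]
tip=s["eef_pos"]-[0,0,.011];cs=cam("scene");print("tip",proj("",tip,cs),"conetop",proj("",[.492,-.114,.035],cs))
cv2.imwrite("pics/s7.png",cv2.resize(g[130:260,250:410],None,fx=4.5,fy=4.5,interpolation=cv2.INTER_CUBIC))
cv2.imwrite("pics/w7.png",arm.grab_frame("wrist")[:,:,::-1])
E
```

```text
9.9667 [ 0.49191028 -0.11410239  0.10807003] [ 0.76599169 -0.70285105  0.60313556]
tip [340.9 181.6] conetop [339.6 196.8]
```

View pics/s7.png

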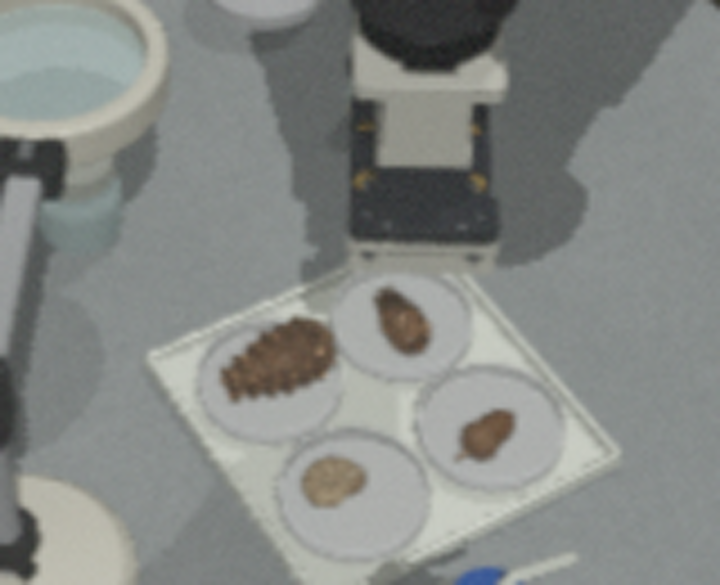

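View pics/w7.png

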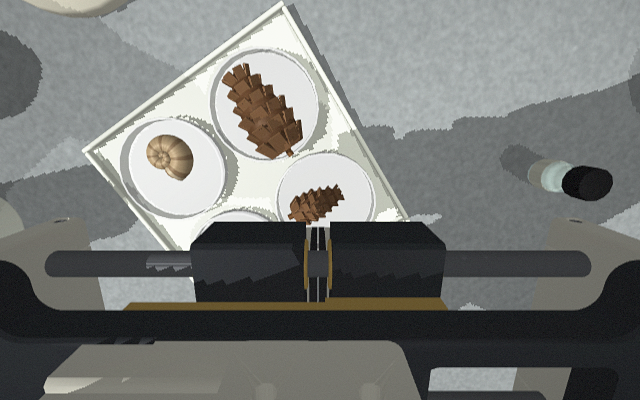

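```bash
python3 - <<'E'
from h import *
print(ray("wrist",318,203,.021),ray("wrist",318,203,.026), ray("wrist",265,112,.028))
cs=cam("scene");print("scene cone",ray("",250+403/4.5,130+322/4.5,.024,cs))
E
```

```text
[ 0.4927 -0.1144  0.021 ] [ 0.494 -0.115  0.026] [ 0.5789 -0.1121  0.028 ]
scene cone [ 0.4953 -0.1068  0.024 ]
```

Position is confirmed at (0.4925,-0.114). I'll descend 40 mm and hold.

Emit:
jog_arm:
  motion:
    - {"dx":0.005,"dy":0,"dz":-0.001,"twist":0}
    - {"dx":0.012,"dy":0,"dz":-0.001,"twist":0}
    - {"dx":0.02,"dy":0,"dz":-0.001,"twist":0}
    - {"dx":0.028,"dy":0,"dz":-0.001,"twist":0}
    - {"dx":0.035,"dy":0,"dz":-0.001,"twist":0}
    - {"dx":0.04,"dy":0,"dz":-0.001,"twist":0}
    - {"dx":0.041,"dy":0,"dz":-0.001,"twist":0}
    - {"dx":0.041,"dy":0,"dz":-0.001,"twist":0}
    - {"dx":0.041,"dy":0,"dz":-0.001,"twist":0}
    - {"dx":0.041,"dy":0,"dz":-0.001,"twist":0}
    - {"dx":0.041,"dy":0,"dz":-0.001,"twist":0}
    - {"dx":0.041,"dy":0,"dz":-0.001,"twist":0}
    - {"dx":0.041,"dy":0,"dz":-0.001,"twist":0}
    - {"dx":0.041,"dy":0,"dz":-0.001,"twist":0}
    - {"dx":0.041,"dy":0,"dz":-0.001,"twist":0}
    - {"dx":0.041,"dy":0,"dz":-0.001,"twist":0}
    - {"dx":0.041,"dy":0,"dz":-0.001,"twist":0}
    - {"dx":0.041,"dy":0,"dz":-0.001,"twist":0}
    - {"dx":0.041,"dy":0,"dz":-0.001,"twist":0}
    - {"dx":0.041,"dy":0,"dz":-0.001,"twist":0}

```text
t: 11.73
eef_pos: [0.4922, -0.1132, 0.0675]
ee_rot: [-1.173, 1.571, 3.066]
force: [0.2, -0.6, -0.1]
width: -0.0
```

Emit:
jog_arm:
  motion:
    - {"dx":0,"dy":0,"dz":0,"twist":0}
    - {"dx":0,"dy":0,"dz":0,"twist":0}
    - {"dx":0,"dy":0,"dz":0,"twist":0}
    - {"dx":0,"dy":0,"dz":0,"twist":0}
    - {"dx":0,"dy":0,"dz":0,"twist":0}
    - {"dx":0,"dy":0,"dz":0,"twist":0}
    - {"dx":0,"dy":0,"dz":0,"twist":0}
    - {"dx":0,"dy":0,"dz":0,"twist":0}
    - {"dx":0,"dy":0,"dz":0,"twist":0}
    - {"dx":0,"dy":0,"dz":0,"twist":0}
    - {"dx":0,"dy":0,"dz":0,"twist":0}
    - {"dx":0,"dy":0,"dz":0,"twist":0}
    - {"dx":0,"dy":0,"dz":0,"twist":0}
    - {"dx":0,"dy":0,"dz":0,"twist":0}
    - {"dx":0,"dy":0,"dz":0,"twist":0}
    - {"dx":0,"dy":0,"dz":0,"twist":0}

```text
t: 13.07
eef_pos: [0.4922, -0.1132, 0.0676]
ee_rot: [1.987, 1.571, -0.056]
force: [0.1, -0.0, 0.0]
width: 0.0004
```

```bash
python3 - <<'E'
from h import *
s=arm.get_state();print(s["t"],s["eef_pos"],s["force"])
cv2.imwrite("pics/w8.png",arm.grab_frame("wrist")[:,:,::-1])
g=arm.grab_frame("scene")[:,:,::-1];cv2.imwrite("pics/s8.png",cv2.resize(g[110:310,220:420],None,fx=3,fy=3,interpolation=cv2.INTER_CUBIC))
E
```

```text
13.0667 [ 0.49219005 -0.11321535  0.06757784] [ 0.07875629 -0.04232125  0.02642783]
```

View pics/w8.png

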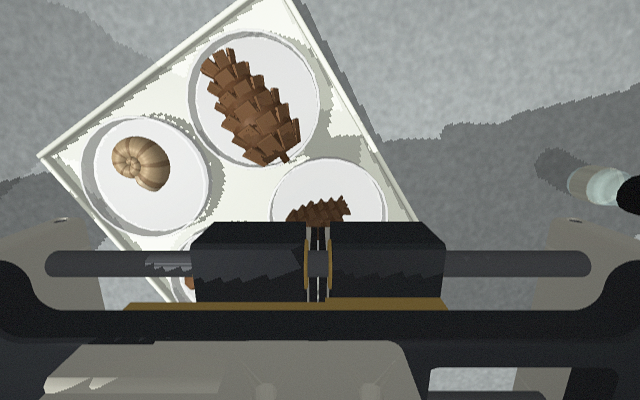

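View pics/s8.png

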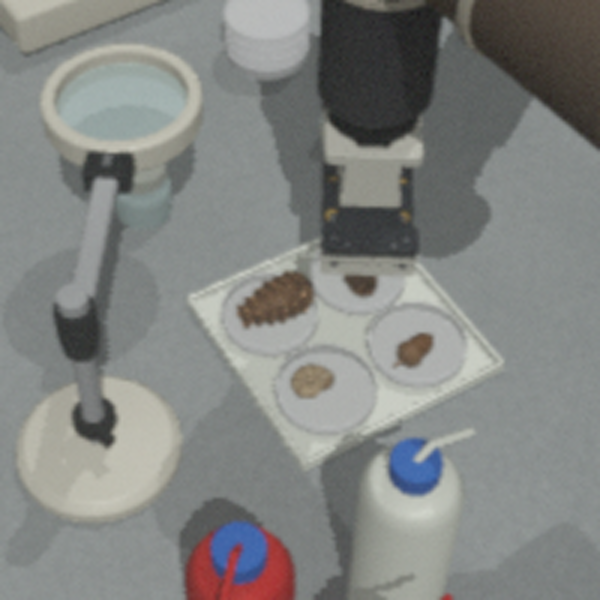

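The gripper is over the small cone and force readings are near zero. I'll hold a little longer, then rise straight up for a final check.

Emit:
jog_arm:
  motion:
    - {"dx":0,"dy":0,"dz":0,"twist":0}
    - {"dx":0,"dy":0,"dz":0,"twist":0}
    - {"dx":0,"dy":0,"dz":0,"twist":0}
    - {"dx":0,"dy":0,"dz":0,"twist":0}
    - {"dx":0,"dy":0,"dz":0,"twist":0}
    - {"dx":0,"dy":0,"dz":0,"twist":0}
    - {"dx":-0.01,"dy":0,"dz":0,"twist":0}
    - {"dx":-0.03,"dy":0,"dz":0,"twist":0}
    - {"dx":-0.055,"dy":0,"dz":0,"twist":0}
    - {"dx":-0.085,"dy":0,"dz":0,"twist":0}
    - {"dx":-0.115,"dy":0,"dz":0,"twist":0}
    - {"dx":-0.145,"dy":0,"dz":0,"twist":0}
    - {"dx":-0.17,"dy":0,"dz":0,"twist":0}
    - {"dx":-0.19,"dy":0,"dz":0,"twist":0}
    - {"dx":-0.2,"dy":0,"dz":0,"twist":0}
    - {"dx":-0.2,"dy":0,"dz":0,"twist":0}
    - {"dx":-0.2,"dy":0,"dz":0,"twist":0}
    - {"dx":-0.2,"dy":0,"dz":0,"twist":0}

```text
t: 14.67
eef_pos: [0.4914, -0.1131, 0.2663]
ee_rot: [-1.201, 1.569, 3.039]
force: [-0.1, -0.4, -0.4]
width: 0.0002
```

```bash
python3 - <<'E'
from h import *
s=arm.get_state();print(s["t"],s["eef_pos"],s["force"],abs(s["qd"]).max())
g=arm.grab_frame("scene")[:,:,::-1];cv2.imwrite("pics/s9.png",g)
E
```

```text
14.6667 [ 0.49136799 -0.11314948  0.26629578] [-0.05532742 -0.40394972 -0.41479962] 0.010626400822250252
```

View pics/s9.png

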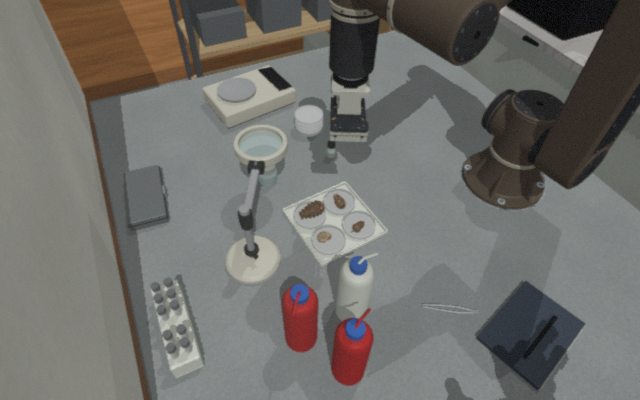

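The magnifier ring is at (261,147), clear of the tray. The bottle, forceps, dish stack and specimens are at the same pixels as at the start. Handing in.

```bash
python3 -c "
from station import arm
print(arm.job_done())"
```

```text
the job is handed in; nothing more can be done
None
```

I swung the magnifier to the robot's right, away from the white wash bottle, pushing the outer wall of its ring with closed fingers. Readings between pushes were about 3 N. I then pointed straight down at the small cone, which lies in the near-right dish, and handed the job in at about 14.7 s of the 54 s allowed.

**Magnifier:** the lens centre ended about 0.19 m to the side of the tray's middle, past the 0.17 m required. Tool position gave 0.197 m and the scene camera 0.184 to 0.194 m. No part of it hangs over the tray in the last picture.

**Pointing:** I held the fingertips about 2 cm above the middle of the cone for more than 2.5 s. The force reading was about 0.1 N partway through the hold. The wrist camera's two fixes of the cone agreed to within 2 mm, and the fingertips were within about 1–2 mm of them.

**Disagreement:** the scene camera placed the cone, and things generally, 7–10 mm further to the left (+y) than the top and wrist cameras. I used the wrist and top values, which agreed with each other.

**Other objects:** the final picture shows the specimens, dishes, wash bottle, forceps and dish stack where they stood at the start. The jar and vial are partly hidden in that picture. I last saw them in the pointing pictures and did not measure their positions. The robot was touching nothing, and no verdict was reported.

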